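Pin the counterweight on a microscope boom stand

ROBOT

A 6-joint arm with a two-finger parallel gripper is mounted at the origin on the work surface. World frame = base frame: x ahead of the robot, y to its left, z up, the work surface at z = 0. Lengths are in mm, angles in rad, forces in N, time in s.
With the tool pointing down it reaches from about 425 to 950 mm from the base axis. Payload 14.7 kg.
Tool frame: the origin (TCP) lies midway between the tips of the shut fingers; the grasp point (between the pads) lies r.grip_depth behind it (r.grip_depth is the distance from the TCP to the grasp point, in mm); z points along the fingers, y is the line along which they close (so a half turn about z gives the same grasp; the last joint's range is limited). The gripper opens to 85 mm and grips with 20 to 120 N. Pads are 22 mm wide; open, the fingers measure 114 mm over their backs; the gripper's body (76 mm by 85 mm) begins 54 mm behind the grasp point. The pads swing forward as they close: fully open they stand 13 mm farther back than shut.
Start: joints at [1.194, 0.48, 1.596, -0, 1.065, -0.047], TCP at [210.481, 614.972, 231.297] pointing down, gripper open.
Joint ranges: [-2.75, 2.75], [-0.82, 2.05], [0.23, 2.67], [-1.56, 4.7], [0.09, 2.69], [-2.92, 2.92]. Speed limits (rad/s): [1.89, 1.89, 2.39, 3.01, 3.01, 3.01].

INTERFACE

Orientations are given as a unit quaternion [w, x, y, z].
In Python, from plant import r, vision gives the robot as it stands. The module is installed in compiled form; this text tells all that it offers.
- The arm moves only by the shell command python3 -m inch 'ROWS' [FORCE]. ROWS is JSON, a list of rows, each an object of numbers: "x", "y", "z": the shift along the tool's x, y, z scaled (see below); "ax", "ay", "az": the turn, a rotation vector about the tool's x, y, z scaled (see below); "fingers": the opening, from 0 (shut) to 1 (fully open). A call has 1 to 8 rows; each row is the pose to reach, as a shift and turn from the pose commanded when the call began, along the tool's axes at that moment; what a row does not reach only later rows make up. The controller multiplies each number of a shift by 0.12 m and each number of a turn by 90 degrees. A row lasts 1/8 s, in which the tool goes at most 62.5 mm and 10.7 degrees, less where a joint would pass 70% of its speed; a pose out of reach is approached as far as the arm can. A call with a number of a shift or a turn outside -1 to 1 is refused whole. A call with a gripper value outside its range is refused whole. The fingers move at their own pace and stop on an object; FORCE is the grip in N (left out, the last holds). Time passes only in rows, so rows that repeat a pose let the fingers close. It gives the time, the measured TCP pose, the force, the opening and the grip force at its end, in the units of the state.
- r.get_obs(): the state, without advancing time (a new reading comes with each control period).
- vision.capture(name): name is "side" or "top"; returns a dict with "frame" (400x640x3 uint8, red, green, blue), "camera_matrix" (3x3 intrinsics, pixels), "dist_coeffs" ([k1, k2, p1, p2, k3] as OpenCV has them; the pictures are not rectified), "R" (3x3) and "t" (3): a world point X has camera coordinates R X + t. Camera axes: x right, y down, z forward; pixel columns grow to the right and rows downward; lengths in mm; the calibration is good to about 2 mm. A picture is of the moment at which its call begins. There is no depth.
- r.hand_in(): hands the job in; it is judged then, once.
Trained networks look in a picture, given as the dict that the camera call returned (one of the last four; its "shot" number tells which), for a name from the list of things; names that differ only in an ending like _2 or _b are one class to them, and where a whole thing is asked for, a point or a joint stands for the part that bears it (a point fixed in the world has none). Each returns a list of dicts, best first, with "confidence" (0 to 1); they miss things now and then, are a little off and sometimes report something else, mostly with a low value. They report only what shows in the picture. A call takes as long as a camera call.
- vision.recognise(picture, name): "location" ([column, row] in pixels, amid what is visible of it).
The state is a dict: "t": time; "joint_pos": joint angles; "dq": joint speeds; "tau": joint torques, N m; "eef_pos": TCP position; "tool_rot": TCP orientation; "contact_force": force on the tool from outside, world axes, zero at the start; "torque": the same for the moment, N m; "gripper_width": finger opening in mm; "finger_force": force on a finger pad.
Only numpy, scipy, OpenCV 4.12 (cv2) and the standard library are available. Lean on these libraries where they do the work, as an engineer would, in place of code of your own. Each camera call takes 0.05 s, during which the arm holds its last target. There are 200 camera calls.

TASK

The counterweight on the microscope's boom has crept in towards the post. Slide it out along the boom until the hole in its sleeve meets the cross hole in the boom, take the linch pin from the tube block and push it down through both holes, ring still open, until its shoulder sits on the sleeve; feel for the hole gently and never force the pin. Then swing the sprung ring down over the end of the boom until it snaps shut, let go, and leave the flask, jar and tube rack as they are.

Things in the scene. Friction and masses are not known exactly. Their poses are not given: they have to be found in the camera images.
- stand: Boom stand, fixed. Origin on the bench under the post axis; x along the boom to its counterweight end, z up. Base 210 x 190 x 22 mm, post 32 mm across, 322 mm tall; the boom clamp reaches 32 mm from the post axis. The boom is a level square steel bar, 20 x 20 mm, axis 160 mm above the bench; it does not move in use. A microscope head hangs at its other end.
- boom_hole (a point): Nominal place of the boom's vertical cross hole (9.5 mm, round), on the boom's top face, 170 mm up, 240 mm from the post axis; axes as the stand's. The boom's extension differs by up to 10 mm either way along x and is NOT measured: the true hole must be felt or seen. The boom's free end face is 16 mm past the true hole, so it stands 2 mm proud of the sleeve when the holes meet.
- weight (a joint): Place of the counterweight along the boom, m, growing to the free end; 0: its sleeve hole stands at the nominal boom hole. About 0.95 kg; slides with about 2.5 N of friction, no stop within -0.06 to 0.03. Starts at -0.042 to -0.012 (too far in).
- weight_body (a point): Centre of the counterweight's round body (on the boom axis, 160 mm up; axes as the stand's): dark steel, 60 mm across, 40 mm long along x, may be gripped across y or pushed on a face. It is one piece with the sleeve, whose hole lies 62 mm from here towards +x.
- sleeve_hole (a point): Centre of the mouth of the vertical hole in the counterweight's sleeve, on its flat top, 175 mm up; moves with the weight, axes as the stand's. Sleeve 30 x 30 mm, ends 14 mm past the hole (+x). Hole 9.5 mm wide, 1.5 mm chamfer, through the 5 mm top and bottom walls; where the holes do not meet the pin's tip rests on the boom, 5 mm below the top. The taper pulls the weight in line from about 2 mm.
- pin: Steel linch pin, about 100 g, upright in a block hole. Origin on its axis under the shoulder; z up, x to the open ring's bow. Shank 8 mm across, 49 mm long below the origin, last 4 mm tapered to 6 mm. Shoulder 18 mm across, 3 mm thick; square head 14 x 14 mm (sides along x and y) from 3 to 30 mm up. Ring pivots along y 8 mm up, its wire within 12 mm up: grip the head across y above it.
- ring (a joint): Angle of the pin's sprung ring, rad: 0 open (level, along the pin's x), 1.46 shut (beside the shank, bow at the pin's tip). Over-centre spring: stays at either end; takes about 3 N down on the bow to start, falling to none at 0.73, then snaps shut. Wire 4 mm, loop 50 mm wide outside: it clears sleeve and boom end if it points outward along the boom.
- ring_bow (a point): Middle of the ring's bow (wire axis), 54 mm from the ring's pivot: the place to push.
- block: Aluminium tube block, 75 (x) x 95 (y) x 56 mm tall, fixed; origin at the centre of its underside. Six round holes 10.5 mm wide, 52 mm deep; the pin stands in one, its shoulder on the block's top.
- flask: Bystander: clear culture flask with an orange cap, 100 x 76 x 34 mm plus neck, lying flat; origin at the underside's centre.
- jar: Bystander: jar with a white lid, 68 mm across, 85 mm tall; origin at the underside's centre.
- tube_rack: Bystander: white rack of capped tubes, 75 x 150 mm, 104 mm tall; origin at the underside's centre.

How it is judged (in metres and radians):
On the way:
1. the pin is home through sleeve and boom, its shoulder on the sleeve, with the ring still open (z of pin in the frame of sleeve_hole between -0.003 and 0.003 m and horizontal distance between pin and sleeve_hole below 0.003 m and value of joint weight between -0.013 and 0.013 m and value of joint ring below 0.6 rad), for 0.2 s.
At the end, for the whole second after the job is handed in: the pin stands upright (0.1 rad) in the sleeve hole through the boom, shoulder within 3 mm of the sleeve's top, axis within 3 mm of the hole's; the weight is within 13 mm of its nominal place; the ring is shut (over 1.35 rad) round the boom end, bow under the sleeve; all at rest and let go (z of pin in the frame of sleeve_hole between -0.003 and 0.003 m and horizontal distance between pin and sleeve_hole below 0.003 m and angle between pin's own z axis and vertical below 0.1 rad and value of joint weight between -0.013 and 0.013 m and value of joint ring above 1.35 rad and z of ring_bow in the frame of sleeve_hole below -0.035 m and linear speed of pin below 0.03 m/s); the robot touches nothing.
It fails at once if the pin or its ring presses on the stand, boom or weight with more than 50 N (contact force between pin and stand above 50 N).
It fails at once if the flask is shifted by more than 15 mm (distance of flask from where it was at the start of the episode above 0.015 m).
It fails at once if the jar is shifted by more than 15 mm (distance of jar from where it was at the start of the episode above 0.015 m).
It fails at once if the tube rack is shifted by more than 15 mm (distance of tube_rack from where it was at the start of the episode above 0.015 m).
It also fails if it takes over 72 s, if anything falls off the work surface, if the arm or the gripper's body presses on something with over 40 N, if the wrist force passes 120 N, or if a joint passes its speed limit or range.

## Working session

There is one attempt and no reset: what is moved stays moved. The work goes in short steps, Python scripts to look and compute and a shell command to move; the robot and the scene stay as the last step left them, time stands still between calls to the robot, and variables do not carry over. Pictures are saved under pics/ and viewed, at most 10 in all, crops included, and the job is handed in when it is done.

```bash
mkdir -p pics; cat > h.py <<'E'
import numpy as np, cv2
from plant import r, vision
def cap(n,save=None):
    p=vision.capture(n)
    if save: cv2.imwrite('pics/'+save,p['frame'][:,:,::-1])
    return p
def ray(p,uv):
    K=np.array(p['camera_matrix']);d=np.array(p['dist_coeffs'],float);R=np.array(p['R']);t=np.array(p['t'])
    n=cv2.undistortPoints(np.array([[uv]],float),K,d)[0,0]
    v=R.T@np.array([n[0],n[1],1]);return -R.T@t, v/np.linalg.norm(v)
def tri(a,uva,b,uvb):
    c1,v1=ray(a,uva);c2,v2=ray(b,uvb)
    s=np.linalg.lstsq(np.c_[v1,-v2],c2-c1,rcond=None)[0]
    p,q=c1+s[0]*v1,c2+s[1]*v2
    return (p+q)/2,np.linalg.norm(p-q)
def atz(p,uv,z):
    c,v=ray(p,uv);return c+v*(z-c[2])/v[2]
def proj(p,X):
    return cv2.projectPoints(np.array(X,float).reshape(-1,1,3),cv2.Rodrigues(np.array(p['R']))[0],np.array(p['t'],float),np.array(p['camera_matrix']),np.array(p['dist_coeffs'],float))[0][:,0]
E
python3 - <<'E'
from h import *
np.set_printoptions(precision=1,suppress=True)
a=cap('top','top0.png');b=cap('side','side0.png')
for n in ['stand','weight','weight_body','sleeve_hole','pin','ring','ring_bow','block','flask','jar','tube_rack']:
    ra=vision.recognise(a,n);rb=vision.recognise(b,n)
    print(n,[(np.round(x['location']),round(x['confidence'],2)) for x in ra[:2]],[(np.round(x['location']),round(x['confidence'],2)) for x in rb[:2]], tri(a,ra[0]['location'],b,rb[0]['location']) if ra and rb else '')
for p in(a,b): print(np.array(p['R']),p['t'],p['camera_matrix'])
o=r.get_obs();print(o['t'],o['eef_pos'],o['tool_rot'],o['contact_force'],r.grip_depth)
E
```

```text
stand [(array([454., 147.]), 0.93)] [(array([474., 284.]), 0.89)] (array([ 612.5, -301.2,   56.3]), np.float64(44.076946687519104))
weight [(array([367., 171.]), 0.9)] [(array([386., 198.]), 0.73)] (array([579.2, -56.6, 157.4]), np.float64(2.8733331159427884))
weight_body [(array([372., 171.]), 0.74)] [(array([387., 199.]), 0.75)] (array([573.9, -65.5, 165. ]), np.float64(1.215448605352169))
sleeve_hole [(array([367., 172.]), 0.9)] [(array([385., 197.]), 0.68)] (array([576.6, -56.3, 162.2]), np.float64(3.44715749091405))
pin [(array([224., 214.]), 0.47)] [] 
ring [] [] 
ring_bow [(array([221., 206.]), 0.53)] [] 
block [(array([298., 129.]), 0.69), (array([234., 225.]), 0.58)] [(array([278., 180.]), 0.81)] (array([554.9, 115.2, 220.3]), np.float64(245.38597630100654))
flask [(array([299., 131.]), 0.86)] [(array([390., 175.]), 0.74)] (array([767.2,  72.1,  25.9]), np.float64(24.240460857398016))
jar [(array([213., 178.]), 0.7)] [(array([296., 152.]), 0.67)] (array([656.7, 325.8,  45. ]), np.float64(9.482686389091912))
tube_rack [(array([210., 321.]), 0.61), (array([457., 146.]), 0.31)] [(array([185., 204.]), 0.65)] (array([302.8, 378.7,  41.8]), np.float64(1.6815885071035046))
[[-0.2 -1.  -0. ]
 [-1.   0.2 -0.2]
 [ 0.2 -0.  -1. ]] [164.2 528.5 943.8] [[392.1   0.  316.3]
 [  0.  392.1 201.6]
 [  0.    0.    1. ]]
[[ 0.7 -0.7 -0. ]
 [-0.5 -0.5 -0.7]
 [ 0.5  0.5 -0.7]] [-308.3  384.7  670.7] [[375.1   0.  324. ]
 [  0.  375.1 194.7]
 [  0.    0.    1. ]]
1.2 [210.5 615.  231.3] [0.  0.2 1.  0. ] [0.7 0.2 0.2] 18.700000000000003
```

View pics/top0.png

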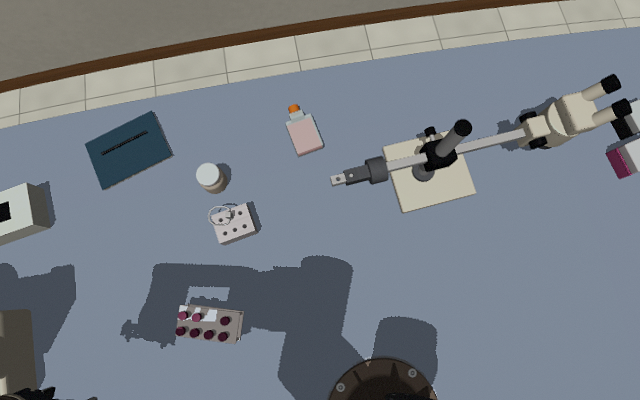

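View pics/side0.png

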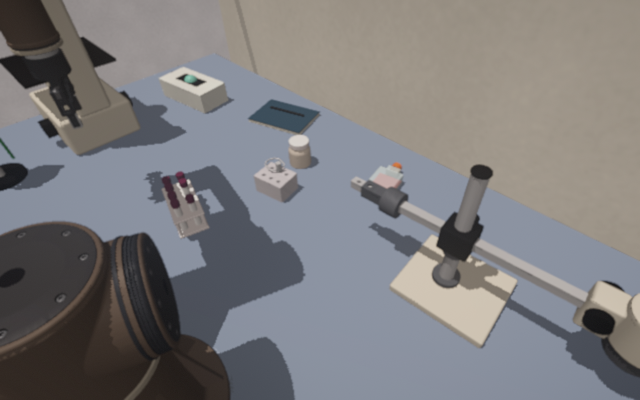

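```bash
python3 - <<'E'
import cv2,numpy as np
t=cv2.imread('pics/top0.png');s=cv2.imread('pics/side0.png')
def c(i,x,y): 
    k=cv2.resize(i[y:y+50,x:x+66],(396,300),interpolation=cv2.INTER_CUBIC)
    for q in range(0,66,10): cv2.putText(k,str(x+q),(q*6,8),0,.3,(0,0,255)); cv2.line(k,(q*6,10),(q*6,14),(0,0,255))
    for q in range(0,50,10): cv2.putText(k,str(y+q),(0,q*6+4),0,.3,(0,255,0)); cv2.line(k,(20,q*6),(24,q*6),(0,255,0))
    return k
cv2.imwrite('pics/crop0.png',np.vstack([np.hstack([c(t,326,150),c(t,202,196)]),np.hstack([c(s,345,168),c(s,245,150)])]))
E
```

```text
(no output)
```

View pics/crop0.png

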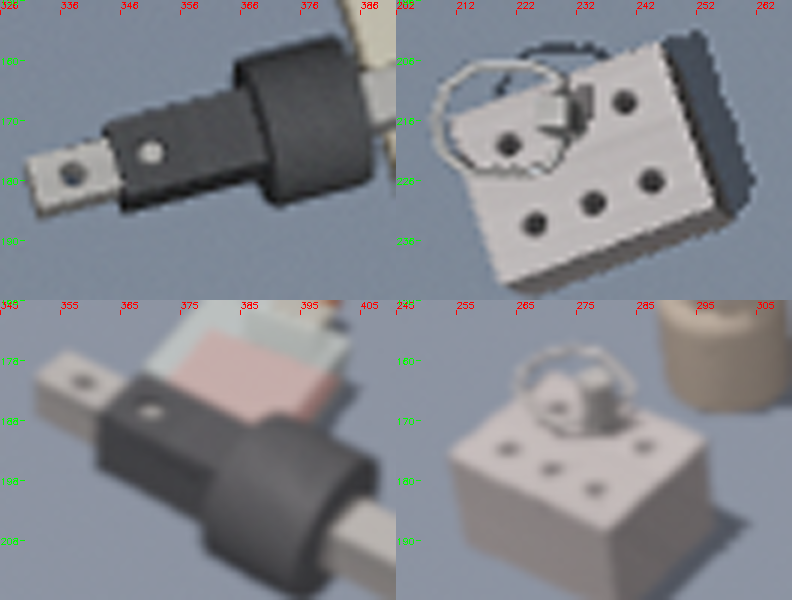

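```bash
python3 - <<'E'
from h import *
np.set_printoptions(precision=1,suppress=True)
a=cap('top');b=cap('side')
print('bh',tri(a,(338,179),b,(358.8,181.7)),atz(a,(338,179),170),atz(b,(358.8,181.7),170))
print('sh',tri(a,(351.2,175.5),b,(370.2,186.7)),atz(a,(351.2,175.5),175),atz(b,(370.2,186.7),175))
print('head',tri(a,(228.3,214.3),b,(278.5,163)),atz(a,(228.3,214.3),86),atz(b,(278.5,163),86))
print('pinhole',atz(a,(230.4,216.6),56),'bow',atz(a,(208.5,215.7),64))
for q in [(220.8,220.2),(240,213),(225.2,233.3),(234.8,229.8),(244.7,226.2)]: print(atz(a,q,56))
# boom: end & far along post
print('boomend edges',atz(a,(330.4,177),170),atz(a,(332.2,184.5),170))
w=vision.recognise(a,'weight_body')[0]['location'];print('wb',w,atz(a,(374.7,170.3),190),atz(b,(391,196),190))
# bar edges between the body and the clamp and beyond the post
print('C',-np.array(a['R']).T@a['t'])
o=r.get_obs();q=o['tool_rot'];from scipy.spatial.transform import Rotation as Ro
print(Ro.from_quat(np.r_[q[1:],q[0]]).as_matrix(),q,o['gripper_width'])
E
```

```text
bh (array([570. ,  13.5, 168.2]), np.float64(2.2264700771955526)) [568.6  14.4 170. ] [569.4  11.8 170. ]
sh (array([572.3, -17.5, 170.5]), np.float64(2.507123936427047)) [570.1 -16.1 175. ] [569.5 -21.  175. ]
head (array([551.8, 287.3,  84. ]), np.float64(3.640982436699173)) [549.8 287.8  86. ] [551.9 284.4  86. ]
pinhole [549.3 289.2  56. ] bow [559.7 342.2  64. ]
[544.5 314.6  56. ]
[554.2 263.8  56. ]
[509.4 307.9  56. ]
[514.  282.8  56. ]
[518.6 256.8  56. ]
boomend edges [576.2  30.6 170. ] [558.2  29.8 170. ]
wb [370.0, 172.4] [568.8 -68.1 190. ] [563.2 -80.8 190. ]
C [ 349.5  102.8 1031.6]
[[-0.9  0.3 -0. ]
 [ 0.3  0.9  0. ]
 [ 0.   0.  -1. ]] [-0.   0.2  1.   0. ] 85.368588807807
```

```bash
python3 - <<'E'
from h import *
np.set_printoptions(precision=1,suppress=True)
a=cap('top');g=a['frame'].astype(float).mean(2)
for c in [334,342,392,396,472,480,490,500,510]: print(c,'rows',120 if c>450 else 150, g[(120 if c>450 else 150):(155 if c>450 else 195),c].astype(int))
E
```

```text
334 rows 150 [137 138 138 138 137 136 138 137 137 138 137 139 138 137 138 138 138 138
 138 138 139 137 136 136 136 157 173 174 170 168 167 168 171 175 122  84
 121 138 139 138 137 138 138 137 139]
342 rows 150 [139 137 139 135 138 137 138 137 138 137 138 138 138 138 137 137 138 138
 137 138 137 132 130 139 172 174 169 166 166 166 169 176 103  78 124 139
 138 137 137 137 137 138 139 137 137]
392 rows 150 [182 182 182 183 182 183 182 182 182 184 154 160 168 166 168 168 168 168
 173 136  91 141 180 182 183 177 160 147 137  93  85  92  96 115 122 125
 138 140 139 139 138 139 137 137 137]
396 rows 150 [182 182 183 181 183 183 182 182 185 155 158 167 167 167 167 167 168 170
 137  90 141 180 184 182 183 183 183 182 182 183 183 184 184 184 185 182
 181 181 176 158 149 136 114  87  94]
472 rows 120 [137 138 138 140 143 146 133 114 113 132 142 140 140 138 138 138 137 137
 137 136 149 164 165 166 163 164 165 165 168 129  80 108 141 136 139]
480 rows 120 [137 137 137 135 138 136 138 137 138 137 137 136 137 137 137 138 138 137
 128 157 166 166 165 164 165 165 170 132  87 112 137 137 138 137 138]
490 rows 120 [136 139 138 137 137 137 137 139 137 138 137 138 139 136 139 116 136 169
 167 165 166 165 167 168 148  98 100 134 139 137 138 138 137 137 138]
500 rows 120 [141  85  74  75  75  79  78  77  78  78  76  77  73 101 158 169 167 167
 166 166 168 168 136  80  79 108 137 141 140 140 136 137 138 139 136]
510 rows 120 [140 141 122 114  84  77  78  77  77  76  74 127 171 168 167 167 167 167
 169 160  99  80  75  77  77  77  77  79  77  74 123 143 139 138 137]
```

```bash
python3 - <<'E'
from h import *
np.set_printoptions(precision=2,suppress=True)
a=cap('top')
P=np.array([atz(a,q,170) for q in [(334,179.3),(342,177.5),(396,163.6),(480,142.9),(490,140.4),(510,135.3)]])
print(P);f=np.polyfit(P[:,1],P[:,0],1);print(f,np.degrees(np.arctan(f[0])),np.polyval(f,[13.5,-18,-80]))
o=r.get_obs();print(o['eef_pos'],np.degrees(np.arctan2(2*(o['tool_rot'][1]*o['tool_rot'][2]),o['tool_rot'][2]**2-o['tool_rot'][1]**2)))
E
```

```text
[[ 569.48   23.5   170.  ]
 [ 570.43    4.8   170.  ]
 [ 581.08 -124.    170.  ]
 [ 596.49 -332.81  170.  ]
 [ 598.51 -358.7   170.  ]
 [ 602.89 -411.39  170.  ]]
[ -0.08 571.16] -4.386455257897595 [570.12 572.54 577.3 ]
[210.48 614.97 231.33] 18.894211337504704
```

```bash
for i in 1; do :; done
python3 -m inch '[{"x":-0.95,"y":-0.9,"fingers":1},{"x":-0.95,"y":-0.9,"fingers":1},{"x":-0.95,"y":-0.9,"fingers":1}]'
python3 -m inch '[{"x":-0.95,"y":-0.9,"fingers":1},{"x":-0.95,"y":-0.9,"fingers":1},{"x":-0.95,"y":-0.9,"fingers":1}]'
python3 -m inch '[{"x":-0.95,"y":-0.9,"fingers":1},{"x":-0.95,"y":-0.9,"fingers":1},{"x":-0.95,"y":-0.9,"fingers":1}]'
python3 -m inch '[{"x":-0.95,"y":-0.9,"fingers":1},{"x":-0.95,"y":-0.9,"fingers":1},{"x":-0.95,"y":-0.9,"fingers":1}]'
python3 -m inch '[{"x":-0.95,"y":-0.9,"az":0.741,"fingers":1},{"x":-0.95,"y":-0.9,"az":0.741,"fingers":1},{"x":-0.95,"y":-0.9,"az":0.741,"fingers":1},{"x":-0.95,"y":-0.9,"az":0.741,"fingers":1},{"x":-0.95,"y":-0.9,"az":0.741,"fingers":1},{"x":-0.95,"y":-0.9,"az":0.741,"fingers":1},{"x":-0.95,"y":-0.9,"az":0.741,"fingers":1},{"x":-0.95,"y":-0.9,"az":0.741,"fingers":1}]'
```

```text
invalid input at $[0]: expected keys x, y, z, ax, ay, az, fingers
invalid input at $[0]: expected keys x, y, z, ax, ay, az, fingers
invalid input at $[0]: expected keys x, y, z, ax, ay, az, fingers
invalid input at $[0]: expected keys x, y, z, ax, ay, az, fingers
invalid input at $[0]: expected keys x, y, z, ax, ay, az, fingers
```

```bash
python3 -m inch '[{"x":-0.95,"y":-0.9,"z":0,"ax":0,"ay":0,"az":0,"fingers":1},{"x":-0.95,"y":-0.9,"z":0,"ax":0,"ay":0,"az":0,"fingers":1},{"x":-0.95,"y":-0.9,"z":0,"ax":0,"ay":0,"az":0,"fingers":1}]'
python3 -m inch '[{"x":-0.95,"y":-0.9,"z":0,"ax":0,"ay":0,"az":0,"fingers":1},{"x":-0.95,"y":-0.9,"z":0,"ax":0,"ay":0,"az":0,"fingers":1},{"x":-0.95,"y":-0.9,"z":0,"ax":0,"ay":0,"az":0,"fingers":1}]'
python3 -m inch '[{"x":-0.95,"y":-0.9,"z":0,"ax":0,"ay":0,"az":0,"fingers":1},{"x":-0.95,"y":-0.9,"z":0,"ax":0,"ay":0,"az":0,"fingers":1},{"x":-0.95,"y":-0.9,"z":0,"ax":0,"ay":0,"az":0,"fingers":1}]'
python3 -m inch '[{"x":-0.95,"y":-0.9,"z":0,"ax":0,"ay":0,"az":0,"fingers":1},{"x":-0.95,"y":-0.9,"z":0,"ax":0,"ay":0,"az":0,"fingers":1},{"x":-0.95,"y":-0.9,"z":0,"ax":0,"ay":0,"az":0,"fingers":1}]'
python3 -m inch '[{"x":-0.95,"y":-0.9,"z":0,"ax":0,"ay":0,"az":0.741,"fingers":1},{"x":-0.95,"y":-0.9,"z":0,"ax":0,"ay":0,"az":0.741,"fingers":1},{"x":-0.95,"y":-0.9,"z":0,"ax":0,"ay":0,"az":0.741,"fingers":1},{"x":-0.95,"y":-0.9,"z":0,"ax":0,"ay":0,"az":0.741,"fingers":1},{"x":-0.95,"y":-0.9,"z":0,"ax":0,"ay":0,"az":0.741,"fingers":1},{"x":-0.95,"y":-0.9,"z":0,"ax":0,"ay":0,"az":0.741,"fingers":1},{"x":-0.95,"y":-0.9,"z":0,"ax":0,"ay":0,"az":0.741,"fingers":1},{"x":-0.95,"y":-0.9,"z":0,"ax":0,"ay":0,"az":0.741,"fingers":1}]'
```

```text
t: 1.82
eef_pos: [284.1, 473.4, 231.4]
tool_rot: [0.0, 0.165, 0.986, -0.0]
contact_force: [0.6, 1.0, 0.4]
gripper_width: 85.5
finger_force: 0.0
t: 2.2
eef_pos: [357.1, 334.4, 231.5]
tool_rot: [0.0, 0.165, 0.986, -0.0]
contact_force: [0.4, 0.5, -0.1]
gripper_width: 85.6
finger_force: 0.0
t: 2.58
eef_pos: [430.1, 195.3, 231.5]
tool_rot: [0.0, 0.165, 0.986, 0.0]
contact_force: [0.6, 1.2, 0.4]
gripper_width: 85.3
finger_force: 0.0
t: 2.95
eef_pos: [503.2, 55.9, 231.5]
tool_rot: [0.0, 0.165, 0.986, -0.0]
contact_force: [0.4, 1.0, 0.2]
gripper_width: 85.4
finger_force: 0.0
t: 3.95
eef_pos: [574.9, -80.5, 231.3]
tool_rot: [0.0, 0.679, 0.734, 0.0]
contact_force: [0.1, 0.0, 0.5]
gripper_width: 85.6
finger_force: 0.0
```

```bash
python3 -m inch '[{"x":0,"y":0.017,"z":0.3,"ax":0,"ay":0,"az":0,"fingers":1},{"x":0,"y":0.017,"z":0.6,"ax":0,"ay":0,"az":0,"fingers":1},{"x":0,"y":0.017,"z":0.74,"ax":0,"ay":0,"az":0,"fingers":1},{"x":0,"y":0.017,"z":0.74,"ax":0,"ay":0,"az":0,"fingers":1}]'
python3 -m inch '[{"x":0,"y":0,"z":0,"ax":0,"ay":0,"az":0,"fingers":0.6},{"x":0,"y":0,"z":0,"ax":0,"ay":0,"az":0,"fingers":0.6},{"x":0,"y":0,"z":0,"ax":0,"ay":0,"az":0,"fingers":0.6},{"x":0,"y":0,"z":0,"ax":0,"ay":0,"az":0,"fingers":0.6},{"x":0,"y":0,"z":0,"ax":0,"ay":0,"az":0,"fingers":0.6},{"x":0,"y":0,"z":0,"ax":0,"ay":0,"az":0,"fingers":0.6}]' 25
```

```text
t: 4.45
eef_pos: [576.4, -80.3, 141.8]
tool_rot: [-0.001, 0.679, 0.734, -0.0]
contact_force: [0.4, 0.5, 0.6]
gripper_width: 85.7
finger_force: 0.0
t: 5.2
eef_pos: [577.8, -80.5, 144.0]
tool_rot: [0.001, 0.679, 0.734, 0.001]
contact_force: [-0.0, 0.2, 7.5]
gripper_width: 59.3
finger_force: 26.4
```

```bash
python3 -m inch '[{"x":0.06,"y":0,"z":0,"ax":0,"ay":0,"az":0,"fingers":0.6},{"x":0.12,"y":0,"z":0,"ax":0,"ay":0,"az":0,"fingers":0.6},{"x":0.19,"y":0,"z":0,"ax":0,"ay":0,"az":0,"fingers":0.6},{"x":0.258,"y":0,"z":0,"ax":0,"ay":0,"az":0,"fingers":0.6},{"x":0.258,"y":0,"z":0,"ax":0,"ay":0,"az":0,"fingers":0.6},{"x":0.258,"y":0,"z":0,"ax":0,"ay":0,"az":0,"fingers":0.6}]'
python3 - <<'E'
from h import *
t=cap('top')['frame'];s=cap('side')['frame']
def c(i,x,y): 
    k=cv2.resize(i[y:y+50,x:x+66,::-1],(396,300),interpolation=cv2.INTER_CUBIC)
    for q in range(0,66,10): cv2.putText(k,str(x+q),(q*6,8),0,.3,(0,0,255)); cv2.line(k,(q*6,10),(q*6,14),(0,0,255))
    for q in range(0,50,10): cv2.putText(k,str(y+q),(0,q*6+4),0,.3,(0,255,0)); cv2.line(k,(20,q*6),(24,q*6),(0,255,0))
    return k
cv2.imwrite('pics/crop1.png',np.hstack([c(t,320,150),c(s,340,160)]))
E
```

```text
t: 5.95
eef_pos: [575.4, -49.3, 143.9]
tool_rot: [0.001, 0.679, 0.734, 0.001]
contact_force: [-0.6, 3.0, 8.4]
gripper_width: 59.1
finger_force: 26.4
```

View pics/crop1.png

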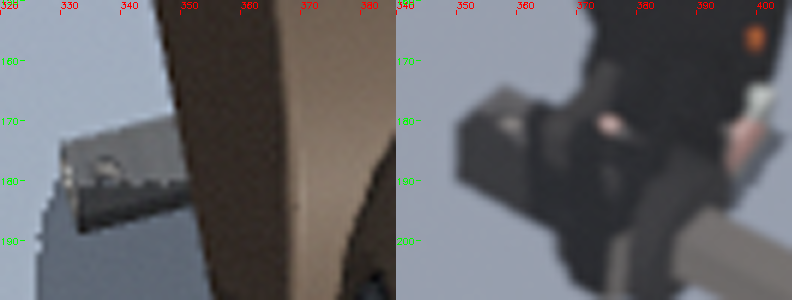

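```bash
python3 -m inch '[{"x":0,"y":0,"z":0,"ax":0,"ay":0,"az":0,"fingers":1},{"x":0,"y":0,"z":0,"ax":0,"ay":0,"az":0,"fingers":1},{"x":0,"y":0,"z":0,"ax":0,"ay":0,"az":0,"fingers":1},{"x":0,"y":0,"z":0,"ax":0,"ay":0,"az":0,"fingers":1},{"x":0,"y":0,"z":-0.4,"ax":0,"ay":0,"az":0,"fingers":1},{"x":0,"y":0,"z":-0.75,"ax":0,"ay":0,"az":0,"fingers":1},{"x":0,"y":0,"z":-0.75,"ax":0,"ay":0,"az":0,"fingers":1}]'
python3 -m inch '[{"x":0.94,"y":0,"z":0,"ax":0,"ay":0,"az":0,"fingers":0.6},{"x":0.94,"y":0,"z":0,"ax":0,"ay":0,"az":0,"fingers":0.6},{"x":0.94,"y":0,"z":0,"ax":0,"ay":0,"az":0,"fingers":0.6}]'
python3 -m inch '[{"x":0.94,"y":0,"z":0,"ax":0,"ay":0,"az":0,"fingers":0.6},{"x":0.94,"y":0,"z":0,"ax":0,"ay":0,"az":0,"fingers":0.6},{"x":0.94,"y":0,"z":0,"ax":0,"ay":0,"az":0,"fingers":0.6}]'
python3 -m inch '[{"x":0.94,"y":0.008,"z":0,"ax":0,"ay":0,"az":0.17,"fingers":0.6},{"x":0.94,"y":0.008,"z":0,"ax":0,"ay":0,"az":0.17,"fingers":0.6},{"x":0.94,"y":0.008,"z":0.3,"ax":0,"ay":0,"az":0.17,"fingers":0.6},{"x":0.94,"y":0.008,"z":0.6,"ax":0,"ay":0,"az":0.17,"fingers":0.6},{"x":0.94,"y":0.008,"z":0.9,"ax":0,"ay":0,"az":0.17,"fingers":0.6},{"x":0.94,"y":0.008,"z":0.9,"ax":0,"ay":0,"az":0.17,"fingers":0.6}]'
python3 - <<'E'
from h import *
t=cap('top')['frame'];s=cap('side')['frame']
def c(i,x,y): 
    k=cv2.resize(i[y:y+50,x:x+66,::-1],(396,300),interpolation=cv2.INTER_CUBIC)
    for q in range(0,66,10): cv2.putText(k,str(x+q),(q*6,8),0,.3,(0,0,255)); cv2.line(k,(q*6,10),(q*6,14),(0,0,255))
    for q in range(0,50,10): cv2.putText(k,str(y+q),(0,q*6+4),0,.3,(0,255,0)); cv2.line(k,(20,q*6),(24,q*6),(0,255,0))
    return k
cv2.imwrite('pics/crop2.png',np.vstack([np.hstack([c(t,320,150),c(t,202,190)]),np.hstack([c(s,340,160),c(s,245,140)])]))
E
```

```text
t: 6.92
eef_pos: [576.4, -49.7, 235.7]
tool_rot: [0.002, 0.679, 0.734, 0.002]
contact_force: [-0.2, 0.3, -0.9]
gripper_width: 85.6
finger_force: 0.0
t: 7.3
eef_pos: [565.0, 65.8, 231.7]
tool_rot: [-0.001, 0.678, 0.735, -0.0]
contact_force: [0.7, -0.1, 0.5]
gripper_width: 51.3
finger_force: 0.0
t: 7.68
eef_pos: [556.7, 177.6, 231.7]
tool_rot: [-0.0, 0.678, 0.735, -0.0]
contact_force: [0.1, -0.4, -0.7]
gripper_width: 50.9
finger_force: 0.0
t: 8.43
eef_pos: [548.0, 285.8, 121.8]
tool_rot: [-0.001, 0.771, 0.637, -0.003]
contact_force: [0.3, -0.3, -0.5]
gripper_width: 51.6
finger_force: 0.0
```

View pics/crop2.png

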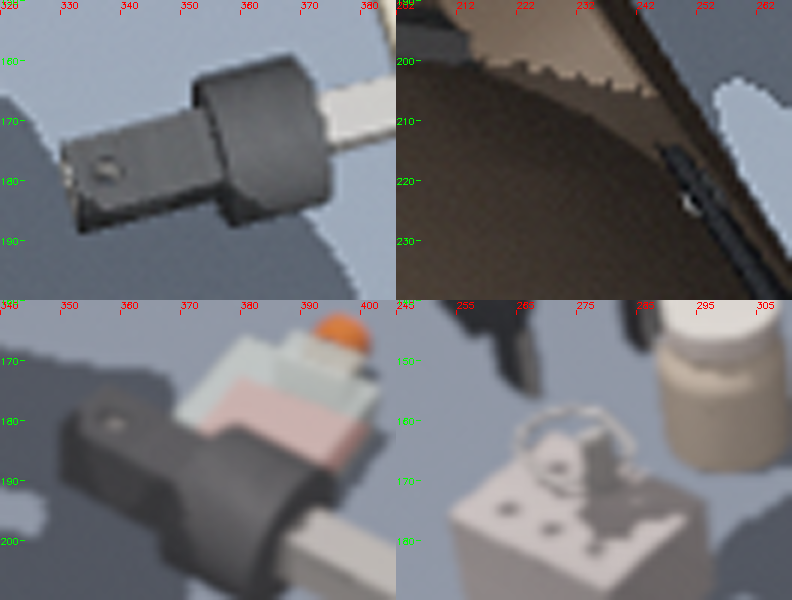

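```bash
python3 - <<'E'
from h import *
np.set_printoptions(precision=1,suppress=True)
b=cap('side');a=cap('top');o=r.get_obs();p=o['eef_pos'];print(p)
print(proj(b,[p,[p[0],p[1],126],[p[0],p[1],86],[550,288.3,86]]), proj(b,[[p[0]+10,p[1],86],[p[0],p[1]+10,86]]))
q=o['tool_rot'];th=2*np.arctan2(q[1],q[2]);ty=np.array([np.sin(th),-(-np.cos(th)),0]);print(np.degrees(th),ty)
print('tips',proj(b,[np.array([p[0],p[1],127])+ty*s for s in(-30,30)]))
print('sh',atz(a,(337.5,178.3),175),tri(a,(337.5,178.3),b,(359.2,180.5)))
E
```

```text
[550.5 287.8 126. ]
[[275.7 151. ]
 [275.7 151. ]
 [277.3 162.7]
 [277.1 162.7]] [[280.1 161. ]
 [275.  161.2]]
100.91446930838656 [ 1.  -0.2  0. ]
tips [[265.8 154.7]
 [285.3 146.8]]
sh [569.1  15.7 175. ] (array([571.6,  14.3, 170.1]), np.float64(2.967934391155667))
```

```bash
python3 -m inch '[{"x":0,"y":0,"z":0.2,"ax":0,"ay":0,"az":0,"fingers":0.6},{"x":0,"y":0,"z":0.4,"ax":0,"ay":0,"az":0,"fingers":0.6},{"x":0,"y":0,"z":0.42,"ax":0,"ay":0,"az":0,"fingers":0.6},{"x":0,"y":0,"z":0.42,"ax":0,"ay":0,"az":0,"fingers":0.6}]'
python3 -c "
from h import *;cap('side');print(r.get_obs()['eef_pos'],r.get_obs()['contact_force'])"
```

```text
t: 9.12
eef_pos: [550.1, 288.2, 75.3]
tool_rot: [0.0, 0.771, 0.637, 0.001]
contact_force: [0.9, 0.5, -1.5]
gripper_width: 51.4
finger_force: 0.0
[550.28407485 288.2792183   75.51074165] [-0.33526054  0.1853378  -0.04996229]
```

Down 4.5 mm more and close.

```bash
python3 -m inch '[{"x":0,"y":0,"z":0.037,"ax":0,"ay":0,"az":0,"fingers":0.6},{"x":0,"y":0,"z":0.037,"ax":0,"ay":0,"az":0,"fingers":0.3},{"x":0,"y":0,"z":0.037,"ax":0,"ay":0,"az":0,"fingers":0},{"x":0,"y":0,"z":0.037,"ax":0,"ay":0,"az":0,"fingers":0},{"x":0,"y":0,"z":0.037,"ax":0,"ay":0,"az":0,"fingers":0},{"x":0,"y":0,"z":0.037,"ax":0,"ay":0,"az":0,"fingers":0},{"x":0,"y":0,"z":0.037,"ax":0,"ay":0,"az":0,"fingers":0},{"x":0,"y":0,"z":0.037,"ax":0,"ay":0,"az":0,"fingers":0}]' 40
```

```text
t: 10.18
eef_pos: [549.6, 288.0, 69.8]
tool_rot: [0.0, 0.771, 0.637, 0.0]
contact_force: [-0.3, -1.5, 5.2]
gripper_width: 12.7
finger_force: 42.1
```

```bash
python3 -m inch '[{"x":0,"y":0,"z":-0.1,"ax":0,"ay":0,"az":0,"fingers":0},{"x":0,"y":0,"z":-0.3,"ax":0,"ay":0,"az":0,"fingers":0},{"x":0,"y":0,"z":-0.6,"ax":0,"ay":0,"az":0,"fingers":0},{"x":0,"y":0,"z":-0.9,"ax":0,"ay":0,"az":0,"fingers":0},{"x":0,"y":0,"z":-0.9,"ax":0,"ay":0,"az":0,"fingers":0}]'
python3 -m inch '[{"x":0,"y":0,"z":-0.4,"ax":0,"ay":0,"az":0,"fingers":0},{"x":0,"y":0,"z":-0.7,"ax":0,"ay":0,"az":0,"fingers":0},{"x":0,"y":0,"z":-0.7,"ax":0,"ay":0,"az":0,"fingers":0}]'
python3 -m inch '[{"x":-0.2,"y":0.05,"z":0,"ax":0,"ay":0,"az":0,"fingers":0},{"x":-0.46,"y":0.13,"z":0,"ax":0,"ay":0,"az":0,"fingers":0},{"x":-0.73,"y":0.2,"z":0,"ax":0,"ay":0,"az":0,"fingers":0}]'
python3 -m inch '[{"x":-0.35,"y":0.1,"z":0,"ax":0,"ay":0,"az":0,"fingers":0},{"x":-0.73,"y":0.2,"z":0,"ax":0,"ay":0,"az":0,"fingers":0}]'
python3 -m inch '[{"x":-0.3,"y":0.1,"z":0,"ax":0,"ay":0,"az":-0.08,"fingers":0},{"x":-0.6,"y":0.17,"z":0,"ax":0,"ay":0,"az":-0.17,"fingers":0},{"x":-0.73,"y":0.2,"z":0,"ax":0,"ay":0,"az":-0.17,"fingers":0},{"x":-0.73,"y":0.2,"z":0,"ax":0,"ay":0,"az":-0.17,"fingers":0},{"x":-0.73,"y":0.2,"z":0,"ax":0,"ay":0,"az":-0.17,"fingers":0}]'
python3 - <<'E'
from h import *
b=cap('side');s=b['frame'];o=r.get_obs();print(o['eef_pos'],o['tool_rot'],o['gripper_width'])
cv2.imwrite('pics/side3.png',cv2.resize(s[105:225,310:450,::-1],(700,600),interpolation=cv2.INTER_CUBIC))
p=o['eef_pos'];print(proj(b,[[p[0],p[1],p[2]-14-49],[p[0],p[1],175]]))
E
```

```text
t: 10.8
eef_pos: [550.8, 288.7, 181.0]
tool_rot: [0.001, 0.771, 0.637, 0.002]
contact_force: [0.2, 0.1, -1.9]
gripper_width: 12.8
finger_force: 41.4
t: 11.18
eef_pos: [550.3, 288.5, 263.9]
tool_rot: [0.0, 0.771, 0.637, 0.002]
contact_force: [-0.3, -0.2, -1.7]
gripper_width: 12.8
finger_force: 41.4
t: 11.55
eef_pos: [555.5, 196.4, 259.9]
tool_rot: [-0.001, 0.771, 0.637, -0.001]
contact_force: [-0.0, -0.6, -0.8]
gripper_width: 12.7
finger_force: 41.4
t: 11.8
eef_pos: [562.5, 105.7, 260.0]
tool_rot: [-0.001, 0.771, 0.637, -0.001]
contact_force: [-0.1, 0.1, -1.0]
gripper_width: 12.7
finger_force: 41.4
t: 12.42
eef_pos: [570.2, 17.1, 261.2]
tool_rot: [-0.0, 0.68, 0.733, -0.0]
contact_force: [0.3, -0.2, -1.9]
gripper_width: 12.7
finger_force: 41.4
[570.27661324  17.3120297  261.32482911] [-3.16898846e-04  6.79485983e-01  7.33688412e-01 -1.13337664e-04] 12.696659599594938
[[357.69459248 170.80963994]
 [357.27725601 178.74997402]]
```

View pics/side3.png

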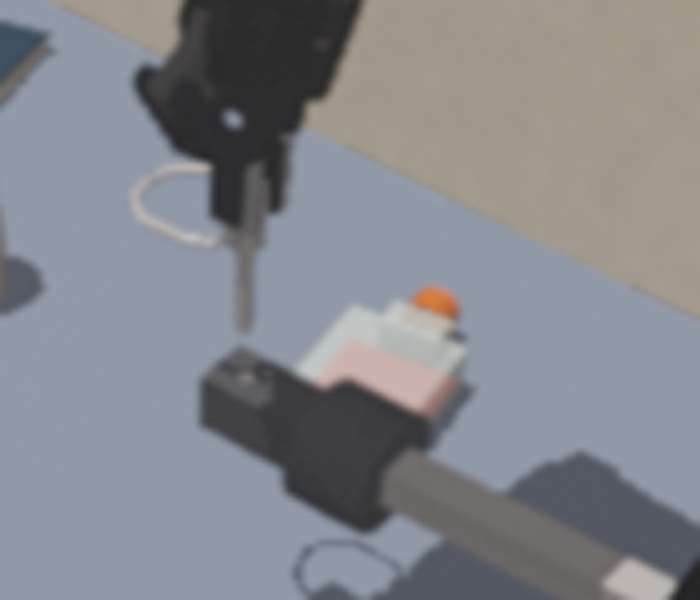

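```bash
python3 -m inch '[{"x":-0.031,"y":0,"z":0.08,"ax":0,"ay":0,"az":0,"fingers":0},{"x":-0.031,"y":0,"z":0.16,"ax":0,"ay":0,"az":0,"fingers":0},{"x":-0.031,"y":0,"z":0.18,"ax":0,"ay":0,"az":0,"fingers":0},{"x":-0.031,"y":0,"z":0.19,"ax":0,"ay":0,"az":0,"fingers":0},{"x":-0.031,"y":0,"z":0.2,"ax":0,"ay":0,"az":0,"fingers":0},{"x":-0.031,"y":0,"z":0.2,"ax":0,"ay":0,"az":0,"fingers":0}]'
python3 - <<'E'
from h import *
b=cap('side');s=b['frame'];o=r.get_obs();print(o['eef_pos'],o['contact_force'])
cv2.imwrite('pics/side4.png',cv2.resize(s[140:200,320:400,::-1],(800,600),interpolation=cv2.INTER_CUBIC))
E
```

```text
t: 13.22
eef_pos: [570.9, 12.6, 237.8]
tool_rot: [0.0, 0.679, 0.734, 0.0]
contact_force: [0.5, -0.9, -1.2]
gripper_width: 13.0
finger_force: 41.4
[570.88945031  12.58303357 237.81713485] [-0.58396564  0.28849546 -0.78571547]
```

View pics/side4.png

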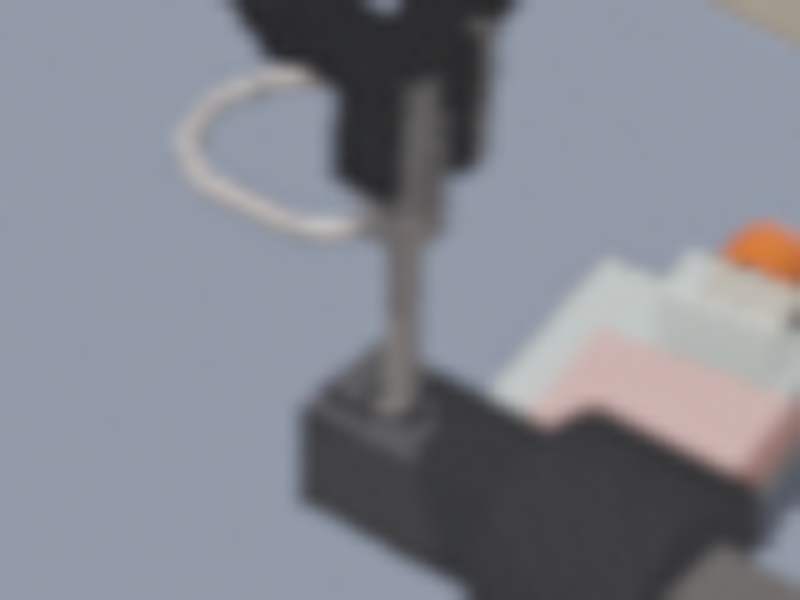

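```bash
python3 -m inch '[{"x":0,"y":0,"z":0.008,"ax":0,"ay":0,"az":0,"fingers":0},{"x":0,"y":0,"z":0.016,"ax":0,"ay":0,"az":0,"fingers":0},{"x":0,"y":0,"z":0.025,"ax":0,"ay":0,"az":0,"fingers":0},{"x":0,"y":0,"z":0.025,"ax":0,"ay":0,"az":0,"fingers":0}]'
```

```text
t: 13.78
eef_pos: [571.6, 12.6, 236.2]
tool_rot: [0.001, 0.679, 0.734, 0.001]
contact_force: [-3.7, 0.2, 19.2]
gripper_width: 12.8
finger_force: 43.8
```

```bash
python3 -m inch '[{"x":0,"y":0,"z":0.008,"ax":0,"ay":0,"az":0,"fingers":0},{"x":0,"y":0,"z":0.016,"ax":0,"ay":0,"az":0,"fingers":0},{"x":0,"y":0,"z":0.025,"ax":0,"ay":0,"az":0,"fingers":0},{"x":0,"y":0,"z":0.025,"ax":0,"ay":0,"az":0,"fingers":0}]'
```

```text
t: 14.28
eef_pos: [570.6, 12.7, 231.3]
tool_rot: [-0.0, 0.679, 0.734, -0.0]
contact_force: [-1.5, 2.4, -2.0]
gripper_width: 13.1
finger_force: 41.3
```

```bash
python3 -m inch '[{"x":0,"y":0,"z":0.01,"ax":0,"ay":0,"az":0,"fingers":0},{"x":0,"y":0,"z":0.02,"ax":0,"ay":0,"az":0,"fingers":0},{"x":0,"y":0,"z":0.03,"ax":0,"ay":0,"az":0,"fingers":0},{"x":0,"y":0,"z":0.03,"ax":0,"ay":0,"az":0,"fingers":0}]'
```

```text
t: 14.78
eef_pos: [570.7, 12.6, 227.9]
tool_rot: [-0.0, 0.679, 0.734, -0.0]
contact_force: [-1.6, 3.3, -1.8]
gripper_width: 13.0
finger_force: 41.2
```

```bash
python3 -m inch '[{"x":0,"y":0,"z":0.02,"ax":0,"ay":0,"az":0,"fingers":0},{"x":0,"y":0,"z":0.04,"ax":0,"ay":0,"az":0,"fingers":0},{"x":0,"y":0,"z":0.06,"ax":0,"ay":0,"az":0,"fingers":0},{"x":0,"y":0,"z":0.08,"ax":0,"ay":0,"az":0,"fingers":0},{"x":0,"y":0,"z":0.1,"ax":0,"ay":0,"az":0,"fingers":0},{"x":0,"y":0,"z":0.1,"ax":0,"ay":0,"az":0,"fingers":0}]'
```

```text
t: 15.52
eef_pos: [570.7, 12.6, 215.8]
tool_rot: [-0.0, 0.679, 0.734, -0.0]
contact_force: [-1.6, 1.2, -2.1]
gripper_width: 12.7
finger_force: 41.2
```

```bash
python3 -m inch '[{"x":0,"y":0,"z":0.02,"ax":0,"ay":0,"az":0,"fingers":0},{"x":0,"y":0,"z":0.04,"ax":0,"ay":0,"az":0,"fingers":0},{"x":0,"y":0,"z":0.06,"ax":0,"ay":0,"az":0,"fingers":0},{"x":0,"y":0,"z":0.08,"ax":0,"ay":0,"az":0,"fingers":0},{"x":0,"y":0,"z":0.1,"ax":0,"ay":0,"az":0,"fingers":0},{"x":0,"y":0,"z":0.1,"ax":0,"ay":0,"az":0,"fingers":0}]'
```

```text
t: 16.27
eef_pos: [570.7, 12.6, 203.8]
tool_rot: [-0.0, 0.679, 0.734, -0.0]
contact_force: [-1.5, 2.7, -2.0]
gripper_width: 12.6
finger_force: 41.2
```

```bash
python3 -m inch '[{"x":0,"y":0,"z":0.02,"ax":0,"ay":0,"az":0,"fingers":0},{"x":0,"y":0,"z":0.04,"ax":0,"ay":0,"az":0,"fingers":0},{"x":0,"y":0,"z":0.06,"ax":0,"ay":0,"az":0,"fingers":0},{"x":0,"y":0,"z":0.08,"ax":0,"ay":0,"az":0,"fingers":0},{"x":0,"y":0,"z":0.09,"ax":0,"ay":0,"az":0,"fingers":0},{"x":0,"y":0,"z":0.1,"ax":0,"ay":0,"az":0,"fingers":0},{"x":0,"y":0,"z":0.1,"ax":0,"ay":0,"az":0,"fingers":0}]'
```

```text
t: 17.15
eef_pos: [570.8, 12.6, 191.9]
tool_rot: [-0.0, 0.679, 0.734, -0.0]
contact_force: [-1.0, 1.4, -2.2]
gripper_width: 13.0
finger_force: 41.2
```

```bash
python3 -m inch '[{"x":0,"y":0,"z":0.008,"ax":0,"ay":0,"az":0,"fingers":0},{"x":0,"y":0,"z":0.016,"ax":0,"ay":0,"az":0,"fingers":0},{"x":0,"y":0,"z":0.016,"ax":0,"ay":0,"az":0,"fingers":0}]'
```

```text
t: 17.52
eef_pos: [570.8, 12.6, 190.0]
tool_rot: [-0.0, 0.679, 0.734, -0.0]
contact_force: [-1.5, 2.2, -1.0]
gripper_width: 13.0
finger_force: 41.3
```

```bash
python3 -m inch '[{"x":0,"y":0,"z":0.008,"ax":0,"ay":0,"az":0,"fingers":0},{"x":0,"y":0,"z":0.008,"ax":0,"ay":0,"az":0,"fingers":0}]'
```

```text
t: 17.77
eef_pos: [570.8, 12.6, 189.1]
tool_rot: [0.0, 0.679, 0.734, -0.0]
contact_force: [-1.8, 1.5, -0.7]
gripper_width: 13.1
finger_force: 41.3
```

```bash
python3 -m inch '[{"x":0,"y":0,"z":0.009,"ax":0,"ay":0,"az":0,"fingers":0},{"x":0,"y":0,"z":0.009,"ax":0,"ay":0,"az":0,"fingers":0}]'
```

```text
t: 18.02
eef_pos: [570.9, 12.6, 188.7]
tool_rot: [0.0, 0.679, 0.734, 0.0]
contact_force: [-4.4, 1.8, 9.7]
gripper_width: 12.9
finger_force: 42.6
```

```bash
python3 -m inch '[{"x":0,"y":0,"z":0,"ax":0,"ay":0,"az":0,"fingers":0.4},{"x":0,"y":0,"z":0,"ax":0,"ay":0,"az":0,"fingers":0.4},{"x":0,"y":0,"z":0,"ax":0,"ay":0,"az":0,"fingers":0.4},{"x":0,"y":0,"z":-0.2,"ax":0,"ay":0,"az":0,"fingers":0.4},{"x":0,"y":0,"z":-0.4,"ax":0,"ay":0,"az":0,"fingers":0.4}]'
python3 -m inch '[{"x":0.2,"y":0,"z":0,"ax":0,"ay":0,"az":0,"fingers":0},{"x":0.43,"y":0,"z":0,"ax":0,"ay":0,"az":0,"fingers":0},{"x":0.43,"y":0,"z":0.1,"ax":0,"ay":0,"az":0,"fingers":0},{"x":0.43,"y":0,"z":0.25,"ax":0,"ay":0,"az":0,"fingers":0},{"x":0.43,"y":0,"z":0.25,"ax":0,"ay":0,"az":0,"fingers":0},{"x":0.43,"y":0,"z":0.25,"ax":0,"ay":0,"az":0,"fingers":0}]'
python3 - <<'E'
from h import *
b=cap('side');s=b['frame'];o=r.get_obs();print(o['eef_pos'],o['contact_force'],o['gripper_width'])
cv2.imwrite('pics/side5.png',cv2.resize(s[140:200,320:400,::-1],(800,600),interpolation=cv2.INTER_CUBIC))
E
```

```text
t: 18.65
eef_pos: [570.7, 12.5, 236.4]
tool_rot: [-0.0, 0.679, 0.734, -0.0]
contact_force: [0.4, 0.4, -0.4]
gripper_width: 34.3
finger_force: 0.0
t: 19.4
eef_pos: [567.0, 63.6, 206.3]
tool_rot: [0.0, 0.679, 0.734, -0.0]
contact_force: [-0.1, 0.1, -1.0]
gripper_width: -0.2
finger_force: 0.0
[567.18761661  63.69758495 206.53883766] [ 0.37091703 -0.31859778  1.07913321] -0.11811956833562193
```

View pics/side5.png

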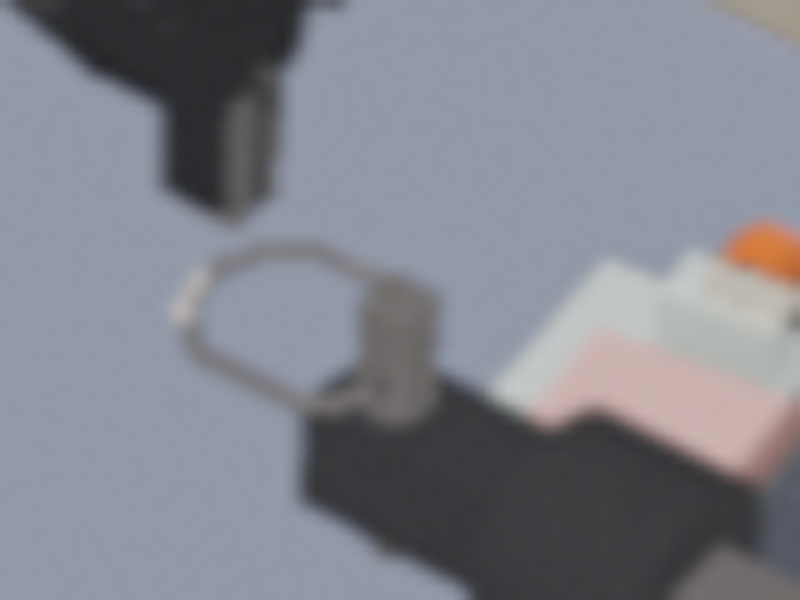

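```bash
python3 - <<'E'
from h import *
b=cap('side')
u=np.array([-.0766,.997,0]);v=np.array([.997,.0766,0]);P=np.array([570.7,12.6,183])
f=lambda X:(proj(b,X)+[.9,.2]-[320,140])*10
print('bow',f([P+54*u,P+30*u+23*v,P+30*u-23*v]),'head top',f([P+[0,0,22]]))
o=r.get_obs()['eef_pos'];print('tip',f([o,o+11*u,o-11*u,o+14*v,o-14*v]))
E
```

```text
bow [[211.29833164 275.79713475]
 [354.40419771 267.56697491]
 [231.63673308 368.74591194]] head top [[404.69188106 295.19352216]]
tip [[222.86473646 198.46032078]
 [184.90546658 179.8428769 ]
 [261.29908013 217.30795121]
 [260.77481228 168.78809223]
 [184.27243    228.66472191]]
```

```bash
python3 -m inch '[{"x":0,"y":-0.058,"z":0.05,"ax":0,"ay":0,"az":0,"fingers":0},{"x":0,"y":-0.058,"z":0.1,"ax":0,"ay":0,"az":0,"fingers":0},{"x":0,"y":-0.058,"z":0.14,"ax":0,"ay":0,"az":0,"fingers":0},{"x":0,"y":-0.058,"z":0.17,"ax":0,"ay":0,"az":0,"fingers":0},{"x":0,"y":-0.058,"z":0.2,"ax":0,"ay":0,"az":0,"fingers":0},{"x":0,"y":-0.058,"z":0.2,"ax":0,"ay":0,"az":0,"fingers":0}]'
python3 - <<'E'
from h import *
b=cap('side');s=b['frame'];o=r.get_obs();print(o['eef_pos'],o['contact_force'])
cv2.imwrite('pics/side6.png',cv2.resize(s[140:200,320:400,::-1],(800,600),interpolation=cv2.INTER_CUBIC))
E
```

```text
t: 20.25
eef_pos: [559.9, 63.6, 182.0]
tool_rot: [-0.0, 0.679, 0.734, 0.0]
contact_force: [-0.4, 1.4, 3.0]
gripper_width: 0.2
finger_force: 1.6
[559.99195728  63.64517982 182.16584241] [-1.02842336  2.15767533  2.74433106]
```

View pics/side6.png

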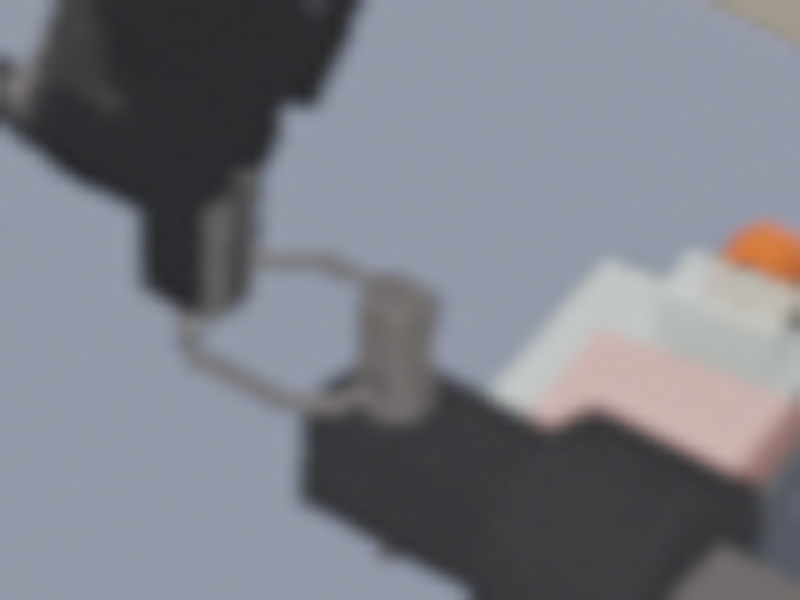

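```bash
python3 -m inch '[{"x":0,"y":0,"z":0.04,"ax":0,"ay":0,"az":0,"fingers":0},{"x":-0.01,"y":0,"z":0.08,"ax":0,"ay":0,"az":0,"fingers":0},{"x":-0.02,"y":0,"z":0.12,"ax":0,"ay":0,"az":0,"fingers":0},{"x":-0.04,"y":0,"z":0.16,"ax":0,"ay":0,"az":0,"fingers":0}]'
python3 -m inch '[{"x":-0.02,"y":0,"z":0.04,"ax":0,"ay":0,"az":0,"fingers":0},{"x":-0.03,"y":0,"z":0.08,"ax":0,"ay":0,"az":0,"fingers":0},{"x":-0.05,"y":0,"z":0.12,"ax":0,"ay":0,"az":0,"fingers":0},{"x":-0.07,"y":0,"z":0.16,"ax":0,"ay":0,"az":0,"fingers":0},{"x":-0.07,"y":0,"z":0.2,"ax":0,"ay":0,"az":0,"fingers":0}]'
python3 - <<'E'
from h import *
b=cap('side');s=b['frame'];o=r.get_obs();print(o['eef_pos'],o['contact_force'])
print([(x['location'],x['confidence']) for x in vision.recognise(b,'ring_bow')[:2]])
E
```

```text
t: 20.8
eef_pos: [560.2, 58.6, 162.4]
tool_rot: [-0.0, 0.679, 0.734, -0.0]
contact_force: [-0.1, 1.4, 1.9]
gripper_width: 0.0
finger_force: 0.7
t: 21.42
eef_pos: [560.8, 50.2, 138.5]
tool_rot: [-0.0, 0.679, 0.734, -0.0]
contact_force: [0.2, -0.8, -0.5]
gripper_width: -0.2
finger_force: 0.0
[560.49701668  50.25735057 137.94891181] [-0.74634347 -0.05626853 -0.84542521]
[]
```

```bash
python3 -m inch '[{"x":0.4,"y":0,"z":0,"ax":0,"ay":0,"az":0,"fingers":0},{"x":0.7,"y":0,"z":-0.2,"ax":0,"ay":0,"az":0,"fingers":0},{"x":0.95,"y":0,"z":-0.6,"ax":0,"ay":0,"az":0,"fingers":0},{"x":0.95,"y":0,"z":-0.95,"ax":0,"ay":0,"az":0,"fingers":0},{"x":0.95,"y":0,"z":-0.95,"ax":0,"ay":0,"az":0,"fingers":0},{"x":0.95,"y":0,"z":-0.95,"ax":0,"ay":0,"az":0,"fingers":0}]'
python3 - <<'E'
from h import *
s=cap('side')['frame'];t=cap('top')['frame'];o=r.get_obs();print(o['t'],o['eef_pos'],o['contact_force'])
cv2.imwrite('pics/fin.png',np.hstack([cv2.resize(s[160:220,330:370,::-1],(400,600),interpolation=cv2.INTER_CUBIC),cv2.resize(t[150:210,320:360,::-1],(400,600),interpolation=cv2.INTER_CUBIC)]))
E
```

```text
t: 22.28
eef_pos: [551.8, 164.0, 252.6]
tool_rot: [-0.0, 0.679, 0.734, -0.0]
contact_force: [0.5, 0.5, -0.8]
gripper_width: -0.1
finger_force: 0.0
22.375 [551.47940697 163.69139088 251.77617678] [ 0.34273832 -0.17633079  0.0660462 ]
```

View pics/fin.png

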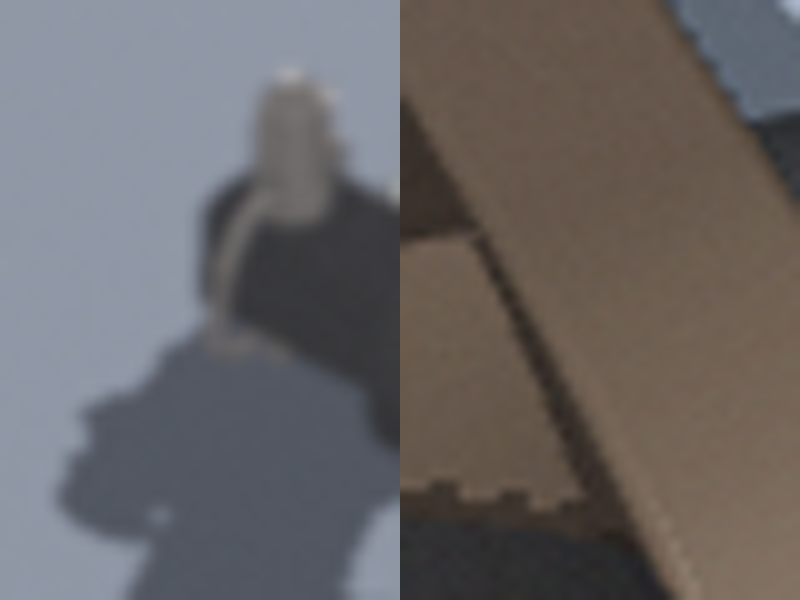

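```bash
python3 - <<'E'
from h import *
b=cap('side');u=np.array([-.0766,.997,0]);v=np.array([.997,.0766,0]);P=np.array([570.7,12.6,183])
for yaw in(0,.15):
  d=u*np.cos(yaw)-v*np.sin(yaw);e=v*np.cos(yaw)+u*np.sin(yaw)
  for a in (1.46,1.2,1.0):
    f=lambda l,w:P+d*l*np.cos(a)+e*w-[0,0,l*np.sin(a)]
    print(yaw,a,((proj(b,[f(54,0),f(54,-10),f(25,-23)])+[.9,.2]-[330,160])*10).round().tolist())
E
```

```text
0 1.46 [[270.0, 334.0], [244.0, 357.0], [225.0, 301.0]]
0 1.2 [[224.0, 299.0], [198.0, 322.0], [203.0, 285.0]]
0 1.0 [[192.0, 267.0], [166.0, 289.0], [188.0, 269.0]]
0.15 1.46 [[268.0, 336.0], [248.0, 362.0], [237.0, 308.0]]
0.15 1.2 [[217.0, 306.0], [197.0, 331.0], [213.0, 294.0]]
0.15 1.0 [[182.0, 277.0], [161.0, 302.0], [196.0, 280.0]]
```

```bash
python3 -c "
from plant import r
print(r.hand_in())"
```

```text
the job is handed in; nothing more can be done
None
```

I handed the job in at about 22 s of robot time. The pin is seated through the sleeve and boom, and the last side view shows the ring shut around the boom end with its bow under the sleeve. The gripper is clear and no contact with the flask, jar or rack was felt, but `hand_in` returned no verdict.

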